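# Touch off the oblong-cup pastry mould on the bakery bench

## Task

Before the filling robot can work on the bright aluminium pastry mould with the four oblong cups, touch it off at its three coloured studs: with the fingers closed, rest the fingertips gently on top of the blue stud for about half a second, then the yellow stud, then the red one, and lift clear at the end. Do not push the mould out of place, and leave the dark round-cup mould beside it alone, although it carries the same three colours.

Things in the scene. Friction and masses are not known exactly. Their poses are not given: they have to be found in the camera images.
- blue_stud: Blue plastic stud, upright cylinder 26 mm across, 12 mm tall, on the aluminium mould; origin at the centre of its flat TOP face, 40 mm above the bench, z up. Rigid: it does not give when touched. The mould: a loose bright aluminium plate 230 x 160 x 28 mm, 1.3 to 2.1 kg, four oblong cups 24 x 112 mm, flat on the bench left or right of centre, turned any way.
- yellow_stud: Yellow plastic stud, same shape and size, on the same mould; origin at the centre of its top face, 40 mm above the bench. Blue and yellow stand at the two corners of one short side of the mould, 110 mm apart. Loose things and neighbours near the mould are lower than 120 mm.
- red_stud: Red plastic stud, same shape and size, on the same mould, at the middle of the opposite short side, 198 mm from each of the other two; origin at the centre of its top face, 40 mm above the bench.
- round_mould: The other mould, to be left alone: a loose dark steel plate 230 x 160 x 28 mm with six round cups 40 mm across and the same blue, yellow and red studs (tops 40 mm above the bench). Origin at the centre of its underside, z up; it lies 330 to 400 mm from the aluminium mould, across the robot's centre line, turned any way.

How it is judged:
By the outcome, as a careful person would: the job done as asked, in the order asked, and still so for the second after the job is handed in, with the robot touching nothing.
It also fails if it takes over 43 s, if anything falls off the work surface, if the arm or the gripper's body presses on something with over 40 N, if the wrist force passes 120 N, or if a joint passes its speed limit or range.

## Robot

A 6-joint arm with a two-finger parallel gripper is mounted at the origin on the work surface. World frame = base frame: x ahead of the robot, y to its left, z up, the work surface at z = 0. Lengths are in m, angles in degrees, forces in N, time in s.
With the tool pointing down it reaches from about 0.4 to 0.825 m from the base axis. Payload 7 kg.
Tool frame: the origin (TCP) lies midway between the tips of the shut fingers; the grasp point (between the pads) lies 19 mm behind it; z points along the fingers, x is the direction in which the jaws open and shut, and the axes are right-handed (so a half turn about z gives the same grasp; the last joint's range is limited). The gripper opens to 88 mm and grips with 3 to 60 N. Pads are 19 mm wide; open, the fingers measure 130 mm over their backs; the gripper's body (78 mm by 193 mm) begins 47 mm behind the grasp point.
Start: joints at [-60.613, 20.546, 0.682, 0, -70.136, -16.507], TCP at [0.15, -0.658, 0.227] pointing down, gripper open.
Joint ranges: [-176.03, 176.03], [-82.01, 121.73], [-58.28, 71.71], [-173.87, 95.51], [-174.79, -0.11], [-173.66, 173.66]. Speed limits (degrees/s): [136.94, 136.94, 172.46, 180, 180, 180].

## Interface

Orientations are given as [roll, pitch, yaw] about the fixed x, y, z axes, in that order (R = Rz(yaw) Ry(pitch) Rx(roll)).
In Python, from plant import * gives the robot as it stands. The module is installed in compiled form; this text tells all that it offers.
- The arm moves only by the shell command python3 -m pendant 'ROWS' [OPENING]. ROWS is JSON, a list that holds one entry, the list of rows, each a list of 6 numbers: the shift along the world's x, y, z in mm, then the turn, a rotation vector about the world's x, y, z in degrees. A call has 1 to 10 rows; each row is the pose to reach, as a shift and turn from the pose commanded when the call began; what a row does not reach only later rows make up. A row lasts 1/8 s, in which the tool goes at most 62.5 mm and 10.7 degrees, less where a joint would pass 70% of its speed; a pose out of reach is approached as far as the arm can. A call with a gripper value outside its range is refused whole. OPENING is the closure, from -1 (fully open) to 1 (shut), set as the call begins (- or left out, the last holds). The fingers move at their own pace and stop on an object; the grip force is fixed at half the most. Time passes only in rows, so rows that repeat a pose let the fingers close. It gives the time, the measured TCP pose, the force and the opening at its end, in the units of the state.
- get_obs(): the state, without advancing time (a new reading comes with each control period).
- snapshot(name): name is "scene" or "top" or "wrist"; returns a dict with "pixels" (420x560x3 uint8, red, green, blue), "depth" (420x560 float32, m along the optical axis (not along the pixel's ray), 0 where there is no reading), "fx", "fy", "cx", "cy" (pixels), "dist" ([k1, k2, p1, p2, k3] as OpenCV has them; the pictures are not rectified), "pose" (4x4, takes a point from camera to world coordinates); the wrist camera has in their place "tool_from_camera" (4x4, takes a point from camera to tool coordinates, whose origin is the TCP and whose axes are the tool frame's). Camera axes: x right, y down, z forward; pixel columns grow to the right and rows downward; lengths in m; the calibration is good to about 2 mm. A picture is of the moment at which its call begins: read the wrist's pose just before it.
- close_job(): hands the job in, once; it reports no verdict.
The state is a dict: "clock": time; "joint_pos": joint angles; "qvel": joint speeds; "tau": joint torques, N m; "tool_pos": TCP position; "orientation": TCP orientation; "force": force on the tool from outside, world axes, zero at the start; "moment": the same for the moment, N m; "opening": finger opening in m.
Only numpy, scipy, OpenCV 4.12 (cv2) and the standard library are available. Lean on these libraries where they do the work, as an engineer would, in place of code of your own. Each camera call takes 0.05 s, during which the arm holds its last target. There are 200 camera calls.

## Working session

There is one attempt and no reset: what is moved stays moved. The work goes in short steps, Python scripts to look and compute and a shell command to move; the robot and the scene stay as the last step left them, time stands still between calls to the robot, and variables do not carry over. Pictures are saved under pics/ and viewed, about 8 in all and at most 12, crops included, and the job is handed in when it is done.

```bash
mkdir -p pics
cat > h.py <<'E'
from plant import *
import numpy as np, cv2
def ray(s,uv,z,pose=None):
    P=s["pose"] if pose is None else pose
    K=np.array([[s["fx"],0,s["cx"]],[0,s["fy"],s["cy"]],[0,0,1]])
    n=cv2.undistortPoints(np.array([[uv]],float),K,np.array(s["dist"],float))[0,0]
    d=P[:3,:3]@np.array([n[0],n[1],1]); o=P[:3,3]
    return o+d*(z-o[2])/d[2]
def blobs(s,z=0.04,pose=None,amin=15):
    hsv=cv2.cvtColor(s["pixels"],cv2.COLOR_RGB2HSV); out=[]
    for n,rs in dict(blue=[(95,130)],yellow=[(20,35)],red=[(0,8),(172,180)]).items():
        m=sum(cv2.inRange(hsv,(a,110,60),(b,255,255)) for a,b in rs)
        k,l,st,c=cv2.connectedComponentsWithStats(m)
        for i in range(1,k):
            if st[i,4]>=amin: out.append((n,st[i,4],st[i,:4],c[i],ray(s,c[i],z,pose)))
    return out
E
python3 - <<'E'
from h import *
o=get_obs(); print(o)
for n in("top","scene"):
    s=snapshot(n); cv2.imwrite(f"pics/{n}0.png",s["pixels"][:,:,::-1])
    print(n,s["pose"].round(3).tolist(),s["fx"])
    for b in blobs(s): print(b[0],b[1],b[2],b[3].round(1),b[4].round(4))
E
```

```text
{'clock': 0.0, 'joint_pos': array([-6.06128486e+01,  2.05933678e+01,  6.32809918e-01, -1.77851340e-02,
       -7.01365395e+01, -1.65081359e+01]), 'qvel': array([ 0.03395514, -0.05026262,  0.02207702,  0.03062706,  0.01645729,
        0.05304903]), 'tau': array([-3.05928961e-05, -5.82722640e+01,  2.93055940e+01,  6.99694321e+00,
        6.80347293e-03, -1.70673679e-04]), 'tool_pos': array([ 0.15031359, -0.65754217,  0.22560091]), 'orientation': array([-1.79988437e+02, -9.78459752e-02,  1.02872948e+02]), 'force': array([-0.38031735,  0.18175857,  0.16753721]), 'moment': array([-0.00260349,  0.03419356, -0.00533185]), 'opening': 0.08763051552719561}
top [[-0.011, -0.998, 0.06, 0.478], [-1.0, 0.009, -0.024, -0.014], [0.023, -0.06, -0.998, 0.911], [0.0, 0.0, 0.0, 1.0]] 492.1781687012594
blue 557 [ 9 82 40 47] [ 32.6 107.5] [0.7215 0.4369 0.04  ]
blue 178 [208 166  15  15] [214.6 173.3] [0.5908 0.0882 0.04  ]
blue 148 [310 250  14  14] [316.7 256.4] [ 0.4412 -0.0919  0.04  ]
yellow 149 [294 190  14  14] [300.8 196.9] [ 0.5471 -0.0648  0.04  ]
yellow 181 [195 227  16  15] [202.6 233.8] [0.4
[... 363 characters left out ...]
0.854, 0.95], [0.0, 0.0, 0.0, 1.0]] 474.8341248611179
blue 79 [298 173  11  10] [302.7 177.2] [ 0.4398 -0.0917  0.04  ]
blue 122 [291 263  12  13] [296.4 268.9] [0.5899 0.0898 0.04  ]
yellow 95 [267 203  11  11] [271.9 207.7] [ 0.5466 -0.064   0.04  ]
yellow 130 [337 244  13  13] [342.8 250. ] [0.4828 0.1114 0.04  ]
yellow 43 [247 409  10  11] [251.1 414.5] [0.8257 0.2764 0.04  ]
red 18 [135  28   4   8] [136.3  31.1] [ 0.5268 -0.8154  0.04  ]
red 43 [113  37  11   8] [117.9  40.9] [ 0.5912 -0.8074  0.04  ]
red 86 [224 146  10  10] [228.6 150.6] [ 0.5404 -0.2604  0.04  ]
red 767 [195 280  32  32] [211.  295.4] [0.767 0.038 0.04 ]
red 158 [356 333  14  15] [362.8 340.2] [0.5734 0.2866 0.04  ]
```

View pics/top0.png

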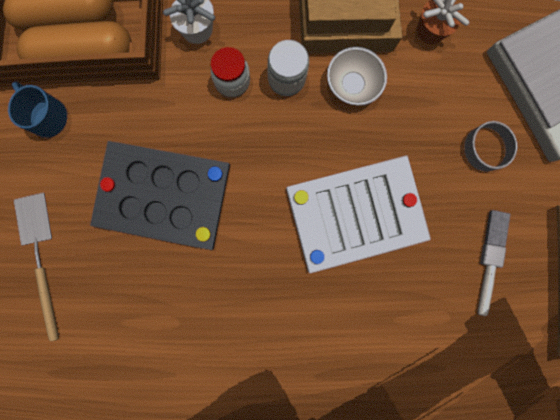

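View pics/scene0.png

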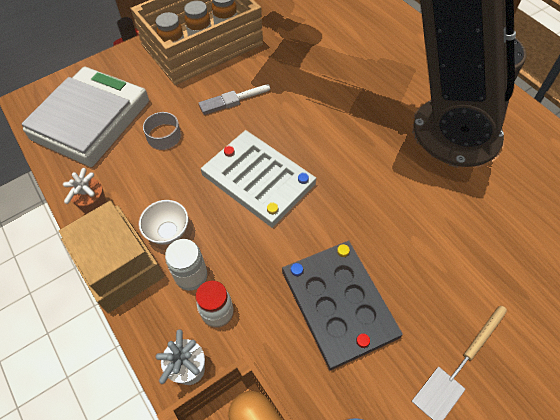

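The aluminium mould is on the right (top view: blue 317,256; yellow 301,197; red 410,200). The dark one is on the left. Both cameras agree within about 1.5 mm, and the stud spacing matches at 110 mm. I'll close the fingers and approach.

```bash
python3 -m pendant '[[[6,12,0,0,0,0],[20,40,0,0,0,0],[40,79,-5,0,0,0],[64,126,-10,0,0,0],[90,178,-15,0,0,0],[116,229,-20,0,0,0],[142,280,-25,0,0,0],[166,328,-30,0,0,0],[186,367,-30,0,0,0],[200,395,-30,0,0,0]]]' 1
python3 -m pendant '[[[10,18,-5,0,0,0],[27,52,-10,0,0,0],[46,88,-15,0,0,0],[65,125,-20,0,0,0],[80,152,-25,0,0,0],[88,166,-30,0,0,0],[91,171,-30,0,0,0],[91,171,-30,0,0,0]]]'
python3 - <<'E'
from h import *
from scipy.spatial.transform import Rotation as R
o=get_obs(); s=snapshot("wrist"); cv2.imwrite("pics/w1.png",s["pixels"][:,:,::-1])
T=np.eye(4);T[:3,:3]=R.from_euler("xyz",o["orientation"],degrees=True).as_matrix();T[:3,3]=o["tool_pos"]
print(o["clock"],o["tool_pos"],o["orientation"],o["force"],o["opening"])
for b in blobs(s,pose=T@s["tool_from_camera"]): print(b[0],b[1],b[2],b[3].round(1),b[4].round(4))
E
```

```text
clock: 1.35
tool_pos: [0.3507, -0.2609, 0.1967]
orientation: [180.0, 0.0, 103.0]
force: [-0.2, -0.7, -0.3]
opening: 0.0007
clock: 2.35
tool_pos: [0.4412, -0.0922, 0.1666]
orientation: [-180.0, 0.0, 102.9]
force: [-0.3, 0.5, -0.0]
opening: 0.0004
2.35 [ 0.44121853 -0.09218312  0.16661715] [-1.79991066e+02  2.88863470e-03  1.02889645e+02] [-0.28561017  0.52832832 -0.00195615] 0.00044677877736082144
blue 581 [266 185  26  27] [278.6 198. ] [ 0.4386 -0.0928  0.04  ]
blue 117 [407 345  11  20] [412.4 354.1] [0.5811 0.0915 0.04  ]
yellow 601 [446 265  30  27] [459.9 278.1] [0.4802 0.1051 0.04  ]
yellow 174 [264 286   5  54] [265.8 313.1] [ 0.5639 -0.0782  0.04  ]
yellow 28 [278 286   3  13] [279.  292.9] [ 0.537 -0.07   0.04 ]
yellow 171 [289 286   6  53] [291.9 312.7] [ 0.5573 -0.0516  0.04  ]
yellow 3754 [ 77 351 339  19] [262.4 361.7] [ 0.6276 -0.0685  0.04  ]
red 600 [ 77 242  31  27] [ 91.8 254.7] [ 0.5364 -0.26    0.04  ]
```

View pics/w1.png

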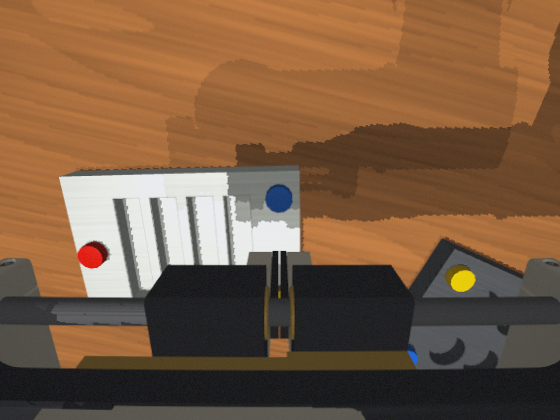

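The wrist view shows the blue stud at (279,198), with the bright oblong-cup mould under the tool. Its position agrees with the other views. Descending.

```bash
python3 -m pendant '[[[-1,0,-15,0,0,0],[-1,0,-45,0,0,0],[-1,0,-80,0,0,0],[-1,0,-105,0,0,0],[-1,0,-116,0,0,0],[-1,0,-120,0,0,0],[-1,0,-122,0,0,0],[-1,0,-122,0,0,0]]]'
python3 -m pendant '[[[0,0,-0.7,0,0,0],[0,0,-1.4,0,0,0],[0,0,-2.1,0,0,0]]]'
```

```text
clock: 3.4
tool_pos: [0.4409, -0.092, 0.0452]
orientation: [179.9, 0.0, 102.9]
force: [0.1, 0.7, -0.3]
opening: 0.0003
clock: 3.78
tool_pos: [0.4405, -0.0919, 0.0425]
orientation: [180.0, -0.0, 102.9]
force: [-0.1, -0.6, -0.4]
opening: 0.0002
```

```bash
python3 -m pendant '[[[0,0,-0.6,0,0,0],[0,0,-1.2,0,0,0],[0,0,-1.8,0,0,0]]]'
python3 -m pendant '[[[0,0,-0.3,0,0,0],[0,0,-0.6,0,0,0]]]'
```

```text
clock: 4.15
tool_pos: [0.4404, -0.092, 0.0406]
orientation: [-180.0, -0.0, 102.9]
force: [0.1, 0.8, 0.8]
opening: 0.0006
clock: 4.4
tool_pos: [0.4404, -0.092, 0.0403]
orientation: [-180.0, 0.0, 102.9]
force: [-2.0, 2.1, 7.5]
opening: 0.0006
```

Contact at 7.5 N. I'll hold for 0.75 s, lift, and move over yellow.

```bash
python3 -m pendant '[[[0,0,0,0,0,0],[0,0,0,0,0,0],[0,0,0,0,0,0],[0,0,0,0,0,0],[0,0,0,0,0,0],[0,0,0,0,0,0]]]'
python3 -m pendant '[[[0,0,6,0,0,0],[0,0,20,0,0,0],[10,3,32,0,0,0],[35,9,38,0,0,0],[65,16,38,0,0,0],[90,23,34,0,0,0],[102,26,24,0,0,0],[106,27,12,0,0,0],[106,27,5,0,0,0],[106,27,5,0,0,0]]]'
```

```text
clock: 5.15
tool_pos: [0.4404, -0.092, 0.0403]
orientation: [180.0, 0.0, 102.9]
force: [-1.9, -0.2, 5.9]
opening: 0.0002
clock: 6.4
tool_pos: [0.5452, -0.0653, 0.0443]
orientation: [-179.9, -0.0, 102.9]
force: [-1.0, 0.3, 0.2]
opening: 0.0005
```

```bash
python3 -m pendant '[[[0.5,0,-0.8,0,0,0],[0.5,0.5,-1.6,0,0,0],[0.5,0.5,-2.4,0,0,0],[0.5,0.5,-3,0,0,0],[0.5,0.5,-3.4,0,0,0]]]'
```

```text
clock: 7.02
tool_pos: [0.5469, -0.0645, 0.0417]
orientation: [180.0, -0.0, 102.9]
force: [-1.0, -0.1, -0.2]
opening: 0.0005
```

```bash
python3 -m pendant '[[[0,0,-0.4,0,0,0],[0,0,-0.6,0,0,0]]]'
```

```text
clock: 7.28
tool_pos: [0.5469, -0.0645, 0.041]
orientation: [-180.0, -0.0, 102.9]
force: [-0.4, -0.1, -0.7]
opening: 0.0001
```

```bash
python3 -m pendant '[[[0,0,-0.3,0,0,0],[0,0,-0.6,0,0,0]]]'
```

```text
clock: 7.52
tool_pos: [0.5469, -0.0645, 0.0404]
orientation: [-180.0, -0.0, 102.9]
force: [0.7, -0.4, 0.1]
opening: 0.001
```

```bash
python3 -m pendant '[[[0,0,-0.3,0,0,0],[0,0,-0.6,0,0,0]]]'
```

```text
clock: 7.78
tool_pos: [0.547, -0.0645, 0.0403]
orientation: [180.0, 0.0, 102.9]
force: [-1.9, 1.1, 8.5]
opening: 0.0003
```

```bash
python3 -m pendant '[[[0,0,0,0,0,0],[0,0,0,0,0,0],[0,0,0,0,0,0],[0,0,0,0,0,0],[0,0,0,0,0,0],[0,0,0,0,0,0]]]'
python3 -m pendant '[[[0,0,6,0,0,0],[0,0,22,0,0,0],[0,-12,34,0,0,0],[-1,-45,40,0,0,0],[-3,-90,40,0,0,0],[-5,-135,40,0,0,0],[-6,-172,38,0,0,0],[-6.5,-192,28,0,0,0],[-6.5,-196.5,15,0,0,0],[-6.5,-196.5,6,0,0,0]]]'
python3 -m pendant '[[[0,0,-0.5,0,0,0],[0,0,-1,0,0,0]]]'
```

```text
clock: 8.52
tool_pos: [0.547, -0.0645, 0.0403]
orientation: [180.0, 0.0, 102.9]
force: [-2.4, 0.4, 4.9]
opening: 0.0008
clock: 9.78
tool_pos: [0.5399, -0.2608, 0.0448]
orientation: [-179.9, -0.0, 102.9]
force: [0.1, 0.1, -0.5]
opening: 0.0007
clock: 10.02
tool_pos: [0.5408, -0.2602, 0.045]
orientation: [180.0, 0.0, 103.0]
force: [-0.0, 0.0, -0.0]
opening: 0.0004
```

```bash
python3 -m pendant '[[[0,0,-0.8,0,0,0],[0,-0.5,-1.6,0,0,0],[0,-0.5,-2.4,0,0,0],[0,-0.5,-3,0,0,0],[0,-0.5,-3.5,0,0,0],[0,-0.5,-3.9,0,0,0]]]'
python3 -m pendant '[[[0,0,-0.1,0,0,0],[0,0,-0.2,0,0,0]]]'
```

```text
clock: 10.78
tool_pos: [0.5404, -0.2615, 0.0409]
orientation: [-180.0, -0.0, 102.9]
force: [-0.4, 0.7, 0.4]
opening: 0.0009
clock: 11.02
tool_pos: [0.5404, -0.2615, 0.0408]
orientation: [180.0, -0.0, 102.9]
force: [-0.5, 0.4, -0.1]
opening: 0.0003
```

```bash
python3 -m pendant '[[[0,0,-0.3,0,0,0],[0,0,-0.6,0,0,0]]]'
```

```text
clock: 11.28
tool_pos: [0.5405, -0.2615, 0.0403]
orientation: [-180.0, 0.0, 102.9]
force: [-2.5, 1.5, 3.9]
opening: 0.0004
```

```bash
python3 -m pendant '[[[0,0,-0.2,0,0,0],[0,0,-0.4,0,0,0]]]'
```

```text
clock: 11.52
tool_pos: [0.5405, -0.2615, 0.0403]
orientation: [180.0, 0.0, 102.9]
force: [-2.5, 1.5, 7.7]
opening: 0.0005
```

```bash
python3 -m pendant '[[[0,0,0,0,0,0],[0,0,0,0,0,0],[0,0,0,0,0,0],[0,0,0,0,0,0],[0,0,0,0,0,0]]]'
python3 -m pendant '[[[0,0,6,0,0,0],[0,0,25,0,0,0],[0,0,55,0,0,0],[0,0,90,0,0,0],[-20,-30,120,0,0,0],[-50,-75,140,0,0,0],[-85,-125,150,0,0,0],[-115,-165,150,0,0,0],[-130,-185,150,0,0,0],[-130,-185,150,0,0,0]]]'
python3 - <<'E'
from h import *
o=get_obs();print(o["clock"],o["tool_pos"],o["force"])
for n in("top","scene"):
    s=snapshot(n); cv2.imwrite(f"pics/{n}1.png",s["pixels"][:,:,::-1])
    for b in blobs(s): 
        if 60<b[1]<200: print(n,b[0],b[1],b[3].round(1),b[4].round(4))
E
```

```text
clock: 12.15
tool_pos: [0.5405, -0.2615, 0.0403]
orientation: [180.0, 0.0, 102.9]
force: [-1.9, 2.0, 7.3]
opening: 0.0005
clock: 13.4
tool_pos: [0.4092, -0.4477, 0.1898]
orientation: [-180.0, -0.0, 102.7]
force: [0.4, 0.8, 0.5]
opening: 0.0004
13.4 [ 0.40916782 -0.4477203   0.18976477] [0.37195382 0.75854367 0.46866225]
top blue 178 [214.5 173.3] [0.5907 0.0884 0.04  ]
top blue 150 [316.8 256.4] [ 0.4413 -0.0919  0.04  ]
top yellow 147 [300.8 196.8] [ 0.5472 -0.0649  0.04  ]
top yellow 179 [202.6 233.8] [0.4833 0.1099 0.04  ]
top red 178 [107. 184.] [0.5741 0.2846 0.04  ]
top red 149 [409.4 199.5] [ 0.5407 -0.2616  0.04  ]
scene blue 87 [302.7 177.5] [ 0.4404 -0.0911  0.04  ]
scene blue 123 [296.4 268.8] [0.5899 0.0897 0.04  ]
scene yellow 99 [272.  207.9] [ 0.5467 -0.0635  0.04  ]
scene yellow 131 [342.9 250.1] [0.4828 0.1115 0.04  ]
scene red 86 [228.6 150.6] [ 0.5404 -0.2604  0.04  ]
scene red 157 [362.9 340.1] [0.5733 0.2866 0.04  ]
```

View pics/top1.png

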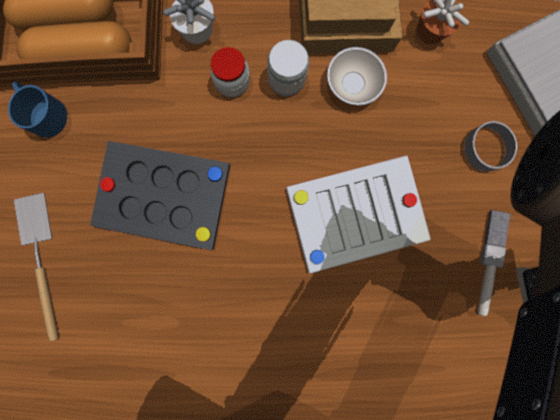

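Both moulds are where they started (top view: blue 317,256; yellow 301,197; red 409,200), and the arm is clear.

```bash
python3 -c "
from plant import *
print(close_job())"
```

```text
the job is handed in; nothing more can be done
None
```

With the fingers shut, I touched the bright oblong-cup mould at its blue, then yellow, then red stud. Each touch was held for at least 0.6 s at about 4–9 N, and then I lifted clear. The job was handed in at about 13.5 s of the 43 s allowed.

In the last pictures every stud on both moulds sat within about 0.6 mm of its starting place. The tool was at z = 0.19 m with no contact force. The top and scene cameras differed by up to about 2 mm on stud positions, and the wrist camera by up to about 4 mm on the red stud. That is well inside the 13 mm stud radius, and no check failed.

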